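Tip the sauce bottle over and slide it home in the low bottle bay

ROBOT

A 6-joint arm with a two-finger parallel gripper is mounted at the origin on a cart in front of the work surface, level with it; the furniture and walls round the work are solid. World frame = base frame: x ahead of the robot, y to its left, z up, the work surface at z = 0. Lengths are in m, angles in rad, forces in N, time in s.
With the tool pointing down it reaches from about 0.35 to 0.85 m from the base axis. Payload 8.1 kg.
Tool frame: the origin (TCP) lies at the very end of the fingers, on their centre line; the grasp point (between the pads) lies 19 mm behind it (arm.pinch_z is the z of the grasp point in the tool frame, in m); z points along the fingers, y is the direction in which the jaws open and shut (so a half turn about z gives the same grasp; the last joint's range is limited). The gripper opens to 93 mm and grips with 3 to 60 N. Pads are 15 mm wide; open, the fingers measure 128 mm over their backs; the gripper's body (75 mm by 188 mm) begins 65 mm behind the grasp point.
Start: joints at [1.037, 0.13, 1.488, -0, 1.523, -0.085], TCP at [0.26, 0.541, 0.219] pointing down, gripper open.
Joint ranges: [-2.96, 2.96], [-0.89, 2.26], [0.02, 2.5], [-1.34, 4.48], [0, 2.73], [-2.66, 2.66]. Speed limits (rad/s): [2.39, 2.39, 2.79, 3.14, 3.14, 3.14].

INTERFACE

Orientations are given as a rotation vector (axis times angle).
In Python, from workcell import sensors, vision, arm gives the robot as it stands.
- The arm moves only by the shell command python3 -m handwheel 'ROWS'. ROWS is JSON, a list of rows, each a list of 7 numbers: the shift along the world's x, y, z in cm, then the turn, a rotation vector about the world's x, y, z in degrees, then the finger opening in cm, from 0 to 9.3. A call has exactly 5 rows; each row shifts and turns the commanded pose from where the row before left it; what a row does not reach is not made up. A row lasts 1/12 s, in which the tool goes at most 41.7 mm and 7.16 degrees, less where a joint would pass 70% of its speed; a pose out of reach is approached as far as the arm can. A call is refused whole if a number of a shift passes 4.17 or a number of a turn 7.16, either way. A call with a gripper value outside its range is refused whole. The fingers move at their own pace and stop on an object; the grip force is fixed at half the most. Time passes only in rows, so rows that do not move let the fingers close, or fill a call up. It gives the time, the measured TCP pose, the force and the opening at its end, in the units of the state.
- sensors.sense(): the state, without advancing time (a new reading comes with each control period).
- vision.grab_frame(name): name is "side" or "top" or "wrist"; returns a dict with "img" (384x512x3 uint8, blue, green, red), "vfov" (degrees; the focal length in pixels is half the picture's height over the tangent of half this angle, whatever the lens; pixels are square), "cx", "cy" (the principal point, pixels), "k1" (the pictures are not rectified: a ray, as slopes to the right and down, at radius r is drawn at 1 + k1 r^2 times it, then the intrinsics apply), "origin" and "orientation" of the camera in the world. Camera axes: x right, y up, looking along -z (the intrinsics and any distortion apply to the point x, -y, -z); pixel columns grow to the right and rows downward; lengths in m; the calibration is good to about 2 mm. A picture is of the moment at which its call begins. There is no depth.
- arm.hand_in(): hands the job in, once; it reports no verdict.
The state is a dict: "t": time; "qpos": joint angles; "joint_velocities": joint speeds; "tau": joint torques, N m; "tool_pos": TCP position; "eef_rot": TCP orientation; "contact_force": force on the tool from outside, world axes, zero at the start; "moment": the same for the moment, N m; "opening": finger opening in m.
Only numpy, scipy, OpenCV 4.12 (cv2) and the standard library are available. Lean on these libraries where they do the work, as an engineer would, in place of code of your own. Each camera call takes 0.05 s, during which the arm holds its last target. There are 200 camera calls.

TASK

Lay the tall sauce bottle down: tip it over where it stands by pushing near its top, without picking it up, so that it lies flat with its cap towards the low steel bottle bay. Then slide it cap first into the bay until you feel it bear on the sprung backstop inside, press it home firmly but gently (about 10 N, never as much as 20 N) for half a second, and leave it lying there, straight in the bay. Do not disturb the pepper mill and the two jars beside the work.

Things in the scene. Friction and masses are not known exactly. Their poses are not given: they have to be found in the camera images.
- sauce_bottle: The sauce bottle: a closed, flattened green plastic squeeze bottle with a pale cap, standing upright in front of the bay's mouth. 52 mm thick (x axis), 82 mm wide (y axis), 186 mm tall (z axis, base to cap); solid body 46 x 76 mm, round cap 46 mm across on the top 29 mm, flat base. 0.25 to 0.5 kg. Origin: centre of the base. Its x axis points at the mouth to within about 12 degrees at the start.
- bottle_mid (a point): Centre of the sauce bottle, 93 mm above its base on its z axis, about its balance point; same axes. It tips over its broad lower edge after some 15 degrees of lean (under 1 N near the top), then falls by itself. Lying, its centre is 23 mm high and it drags on the worktop with up to 5 N.
- bottle_bay: Low bottle bay, fixed: a floorless sheet-steel bridge 170 mm long, 104 wide, 71 high (inside 96 wide, 67 high), a small bowl on its roof. Origin: on the worktop, middle of the mouth (front edge of the roof). x: straight into the bay, y: left of that, z up. Two 36 mm high wings flare from the mouth to 160 mm apart, 70 mm in front of it, and steer the bottle in.
- stop_rail: Fixed rail under the bay's roof that carries the sprung backstop. Origin: 70 mm inside the mouth on the middle line, 30 mm high; axes as the bay. The backstop, an upright black plate hidden under the roof, is set along it: its face is 45 to 95 mm from the mouth, different each time, not measured: find it by touch. It gives 1 mm per 4 N, at most 11 mm. A bottle home on it has its base 91 to 141 mm before the mouth: push the base, from outside.
- pepper_mill: Wooden pepper mill, 58 mm across, 160 mm tall, standing beside the work, on the far side from the robot; leave alone. Origin: centre of its base.
- squat_jar: Squat jar with a red lid, 59 mm across, 86 mm tall, standing beside the work; leave alone. Origin: centre of its base.
- spice_jar: Slim spice jar with a red lid, 46 mm across, 109 mm tall, standing beside the bay; leave alone. Origin: centre of its base.
Not all that is in view belongs to the job. Leave any red or turquoise look-alike of the sauce_bottle alone.

How it is judged:
By the outcome, as a careful person would: the job done as asked, in the order asked, and still so for the second after the job is handed in, with the robot touching nothing.
It also fails if it takes over 54 s, if anything falls off the work surface, if the arm or the gripper's body presses on something with over 40 N, if the wrist force passes 120 N, or if a joint passes its speed limit or range.

## Working session

There is one attempt and no reset: what is moved stays moved. The work goes in short steps, Python scripts to look and compute and a shell command to move; the robot and the scene stay as the last step left them, time stands still between calls to the robot, and variables do not carry over. Pictures are saved under pics/ and viewed, about 8 in all and at most 12, crops included, and the job is handed in when it is done.

```bash
mkdir -p pics; ls
cat > h.py <<'E'
import numpy as np, cv2, json
from workcell import sensors, vision, arm
from scipy.spatial.transform import Rotation as R
def rot(o):
    o=np.array(o,float)
    if o.shape==(3,3): return o
    return R.from_rotvec(o).as_matrix() if o.size==3 else R.from_quat(o).as_matrix()
def K(f):
    h,w=f["img"].shape[:2]; fl=h/2/np.tan(np.radians(f["vfov"])/2)
    return np.array([[fl,0,f["cx"]],[0,fl,f["cy"]],[0,0,1]]),np.array([f["k1"],0,0,0],float)
def px2w(f,uv,z):
    k,d=K(f); p=cv2.undistortPoints(np.array(uv,float).reshape(-1,1,2),k,d).reshape(-1,2)
    r=np.c_[p[:,0],-p[:,1],-np.ones(len(p))]@rot(f["orientation"]).T
    o=np.array(f["origin"]); return o+r*((z-o[2])/r[:,2])[:,None]
def w2px(f,P):
    k,d=K(f); c=(np.atleast_2d(P)-np.array(f["origin"]))@rot(f["orientation"]); c=c*[1,-1,-1]
    return cv2.projectPoints(c,np.zeros(3),np.zeros(3),k,d)[0].reshape(-1,2)
E
python3 - <<'E'
from h import *
import pickle
for n in ["top","side"]:
    f=vision.grab_frame(n); cv2.imwrite(f"pics/{n}0.png",f["img"]); pickle.dump(f,open(n+"0.pkl","wb"))
    print(n,f["vfov"],f["cx"],f["cy"],f["k1"],f["origin"],f["orientation"])
print(sensors.sense())
E
```

```text
pics
top 47.27138936227996 253.67875582937552 188.42059550456193 -0.03375407561611093 [0.38800004 0.05001221 1.0923979 ] [ 0.04901716 -0.2096083  -1.57162835]
side 51.6674691151083 255.51189593546007 182.58489466692413 0.028411886267443738 [0.46775485 0.84600765 0.43737585] [ 0.07505051 -1.74590487 -2.50518731]
{'t': 0.1, 'qpos': array([ 1.03655643e+00,  1.31093475e-01,  1.48920148e+00, -1.12715659e-05,
        1.52303284e+00, -8.53780993e-02]), 'joint_velocities': array([-0.00029165, -0.00236179, -0.00251646,  0.00066018, -0.00074924,
        0.00118825]), 'tau': array([ 1.19343207e-03, -5.61332595e+01, -4.93098986e+01,  7.70857232e-02,
        2.91193917e-02, -9.08399466e-05]), 'tool_pos': array([0.26005893, 0.54011002, 0.21767062]), 'eef_rot': array([-6.99049954e-01, -3.06229825e+00,  2.60076046e-03]), 'contact_force': array([ 0.47284011,  0.16456443, -0.26253075]), 'moment': array([-0.03651658,  0.0122806 , -0.02006537]), 'opening': 0.09318697910743352}
```

View pics/top0.png

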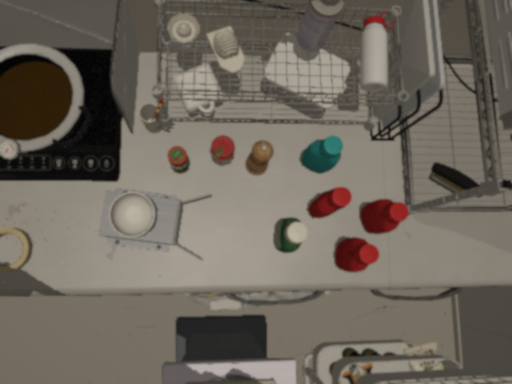

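View pics/side0.png

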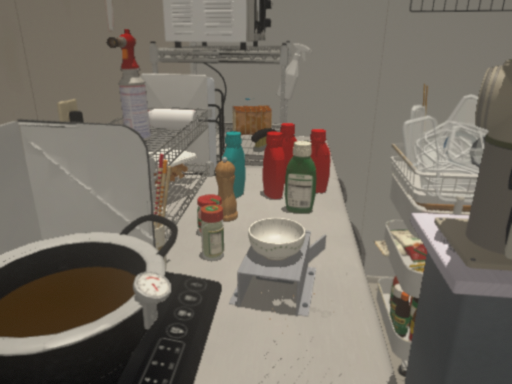

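Candidates for the sauce bottle in the top view:
- Green with a pale cap, (291,235).
- Red, (329,202), (384,215) and (356,253).
- Turquoise, (321,154).

I choose the green one. The bay is at (145,218) with its mouth to the right, i.e. towards -y. Next is a close crop to check the choice.

Run:
```python
from h import *
import pickle
f=pickle.load(open("top0.pkl","rb")); c=f["img"][125:275,90:330]
c=cv2.resize(c,None,fx=3.33,fy=3.33,interpolation=cv2.INTER_CUBIC)
for i in range(0,240,20): cv2.putText(c,str(90+i),(int(i*3.33),10),0,.35,(0,0,255)); cv2.line(c,(int(i*3.33),12),(int(i*3.33),18),(0,0,255))
for i in range(5,150,20): cv2.putText(c,str(125+i),(0,int(i*3.33)),0,.35,(0,0,255)); cv2.line(c,(25,int(i*3.33)),(32,int(i*3.33)),(0,0,255))
cv2.imwrite("pics/crop.png",c)
```

```text
(no output)
```

View pics/crop.png

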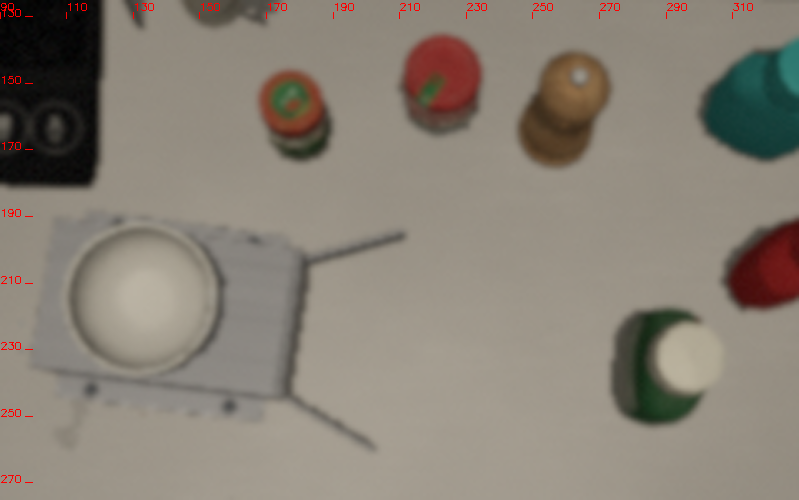

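```bash
cat > fit.py <<'E'
from h import *
from scipy.optimize import minimize
th=np.linspace(0,2*np.pi,40)
sg=lambda v,p:np.sign(v)*np.abs(v)**p
base=np.c_[23*sg(np.cos(th),.6),38*sg(np.sin(th),.6)]/1000; cap=np.c_[np.cos(th),np.sin(th)]*.023
M=np.vstack([np.c_[base,0*th],np.c_[base,0*th+.135],np.c_[cap,0*th+.157],np.c_[cap,0*th+.186]])
def pose(x,y,yaw): return M@R.from_euler('z',yaw).as_matrix().T+[x,y,0]
def sil(f,p):
    m=np.zeros(f["img"].shape[:2],np.uint8); q=w2px(f,pose(*p))
    cv2.fillConvexPoly(m,np.round(cv2.convexHull(q.astype(np.float32))*16).astype(np.int32),255,shift=4,lineType=cv2.LINE_AA); return m/255.
E
python3 - <<'E'
from fit import *
import pickle
f=pickle.load(open("top0.pkl","rb"))
C=px2w(f,[(181.9,200.1),(176.2,244.2),(99,235),(107,189)],.071); print(C.round(3))
d=(C[:2].mean(0)-C[2:].mean(0)); print("mouth",C[:2].mean(0),"len",np.linalg.norm(d),"wid",np.linalg.norm(C[0]-C[1]),"bay x deg",np.degrees(np.arctan2(-d[1],-d[0])), "from mouth", (C[0]-C[1]))
print("wing tips",px2w(f,[(211.6,195.3),(202.3,259.8)],.036))
print("cap",px2w(f,[(296.9,232.2)],.186))
for n,uv,z in [("mill",(262,151),.15),("squat",(223,147),.086),("spice",(177.5,154.5),.109),("red1",(345,196),.186)]: print(n,px2w(f,[uv],z))
im=f["img"].astype(int); b,g,r=im[...,0],im[...,1],im[...,2]
roi=np.zeros(b.shape,bool); roi[212:258,268:312]=1
bg=np.array([np.median(im[260:275,280:310,i]) for i in range(3)]); print(bg)
m=((g-r>4)|(im.sum(2)<bg.sum()*.62)|(im.sum(2)>bg.sum()*1.12))&roi
m=cv2.morphologyEx(m.astype(np.uint8),cv2.MORPH_CLOSE,np.ones((5,5))); print(m.sum())
best=None
for a in np.radians([60,75,90,105,120]):
    s=minimize(lambda p:((sil(f,p)-m)**2).sum(),[.29,-.03,a],method="Nelder-Mead",options=dict(initial_simplex=[[.29,-.03,a],[.31,-.03,a],[.29,-.05,a],[.29,-.03,a+.2]]))
    print(s.fun,s.x[:2],np.degrees(s.x[2]))
E
```

```text
[[0.53  0.112 0.071]
 [0.428 0.124 0.071]
 [0.45  0.297 0.071]
 [0.556 0.283 0.071]]
mouth [0.47909148 0.11785649 0.071     ] len 0.17383895800988605 wid 0.10243738426460294 bay x deg 82.07904094285986 from mouth [ 0.10175949 -0.0117654   0.        ]
wing tips [[0.54656221 0.04295072 0.036     ]
 [0.39234788 0.06476899 0.036     ]]
cap [[ 0.4460641  -0.13383303  0.186     ]]
mill [[ 0.62920812 -0.06784085  0.15      ]]
squat [[0.6542701  0.01665882 0.086     ]]
spice [[0.6294181  0.12087757 0.109     ]]
red1 [[ 0.52269007 -0.24123303  0.186     ]]
[133.5 145.  153. ]
869
1600.4976239907728 [0.41773493 0.02107232] 18.23054426092806
1600.5750557477893 [0.41362824 0.0177453 ] 31.505154990625908
1600.0203152633603 [0.4263516 0.0291332] 62.06321971984989
1600.4535947712416 [0.42602095 0.04061412] 93.03905156185053
1601.5704728950402 [0.42739725 0.04966697] 114.98146748479604
```

```bash
python3 - <<'E'
from fit import *
import pickle
f=pickle.load(open("top0.pkl","rb"))
im=f["img"].astype(int); b,g,r=im[...,0],im[...,1],im[...,2]
roi=np.zeros(b.shape,bool); roi[212:258,268:312]=1
m=((g-r>4)|(im.sum(2)<431*.62)|(im.sum(2)>431*1.12))&roi
m=cv2.morphologyEx(m.astype(np.uint8),cv2.MORPH_CLOSE,np.ones((5,5)))
for a in np.radians([70,82,95]):
    s=minimize(lambda p:((sil(f,p)-m)**2).sum(),[.446,-.134,a],method="Nelder-Mead",options=dict(initial_simplex=[[.446,-.134,a],[.456,-.134,a],[.446,-.144,a],[.446,-.134,a+.2]]))
    print(s.fun,s.x[:2],np.degrees(s.x[2]))
print("red caps",px2w(f,[(366,256),(397,213),(342,196)],.186))
E
python3 -m handwheel '[[0,0,1.5,0,0,0,9.3],[0,-1,2,0,0,-7,6],[0.5,-3.5,2,0,0,-7,4],[0.5,-4,2,0,0,-7,4],[0.5,-4,1,0,0,-7,4]]'
```

```text
178.6336639753941 [ 0.44692041 -0.12893488] 76.64855682073927
178.6716339869281 [ 0.44707717 -0.1289379 ] 76.55225095988881
178.71497116493657 [ 0.44681627 -0.12883268] 76.27862958180397
red caps [[ 0.39452638 -0.280732    0.186     ]
 [ 0.48548517 -0.35553622  0.186     ]
 [ 0.52268855 -0.23459866  0.186     ]]
t: 0.52
tool_pos: [0.2749, 0.418, 0.3038]
eef_rot: [1.426, 2.799, 0.002]
contact_force: [0.8, -0.7, 1.2]
opening: 0.0707
```

```bash
python3 -m handwheel '[[1,-3.8,0,0,0,-7,4],[1,-3.8,0,0,0,-7,4],[1,-3.8,0,0,0,-7,4],[1,-3.8,0,0,0,-7,4],[1,-3.8,0,0,0,-7,4]]'
python3 -m handwheel '[[1,-3.8,0,0,0,-7,4],[1,-3.8,0,0,0,-7,4],[1,-3.8,0,0,0,0,4],[1,-3.8,0,0,0,0,4],[1,-3.8,0,0,0,0,4]]'
python3 -m handwheel '[[1,-3.8,0,0,0,0,4],[1,-3.8,0,0,0,0,4],[1,-3.8,0,0,0,0,4],[1,-3.8,0,0,0,0,4],[1,-3.8,0,0,0,0,4]]'
python3 -m handwheel '[[0,0,0,0,0,0,4],[0,0,0,0,0,0,4],[0,0,0,0,0,0,4],[0,0,0,0,0,0,4],[0,0,0,0,0,0,4]]'
python3 - <<'E'
from h import *
s=sensors.sense(); T=R.from_rotvec(s["eef_rot"]).as_matrix(); print(T.round(3), np.degrees(np.arctan2(T[1,1],T[0,1])),s["qpos"].round(2))
E
```

```text
t: 0.93
tool_pos: [0.3247, 0.2268, 0.3018]
eef_rot: [2.202, 2.24, -0.0]
contact_force: [1.5, -0.7, -0.1]
opening: 0.0412
t: 1.35
tool_pos: [0.3747, 0.0367, 0.302]
eef_rot: [2.454, 1.962, 0.0]
contact_force: [0.4, 0.4, 0.4]
opening: 0.0402
t: 1.77
tool_pos: [0.4248, -0.1536, 0.3019]
eef_rot: [-2.454, -1.961, -0.0]
contact_force: [0.4, 1.2, 0.3]
opening: 0.0402
t: 2.18
tool_pos: [0.425, -0.1503, 0.3024]
eef_rot: [2.452, 1.964, 0.001]
contact_force: [-0.4, 0.1, 0.2]
opening: 0.0401
[[ 0.218  0.976  0.001]
 [ 0.976 -0.218 -0.   ]
 [ 0.     0.001 -1.   ]] -12.609455525372121 [-0.45 -0.3   1.74  0.    1.7  -0.23]
```

```bash
python3 -m handwheel '[[0.2,-2,0,0,0,0,4],[0.3,-2,0,0,0,0,4],[0,-1.3,0,0,0,0,4],[0,0,-2,0,0,0,4],[0,0,-3,0,0,0,4]]'
python3 -m handwheel '[[0,0,-3,0,0,0,4],[0,0,-3,0,0,0,4],[0,0,-2.5,0,0,0,4],[0,0,-1.7,0,0,0,4],[0,0,-1,0,0,0,4]]'
python3 - <<'E'
from h import *
for n in ["side","top"]:
    f=vision.grab_frame(n); 
    if n=="side": a=cv2.resize(f["img"][100:260,180:360],None,fx=3,fy=3)
    else: b=cv2.resize(f["img"][150:280,150:400],None,fx=3,fy=3)
cv2.imwrite("pics/ap.png",np.hstack([a,np.vstack([b[:, 150:],np.zeros((90,600,3),np.uint8)])])[::1,:][:, :1140][:480] if 0 else cv2.resize(np.hstack([a[:390],b[:, 300:]]),(800,312)))
print(sensors.sense()["tool_pos"])
E
```

```text
t: 2.6
tool_pos: [0.4317, -0.2054, 0.2551]
eef_rot: [2.449, 1.958, 0.004]
contact_force: [0.4, 0.0, 1.3]
opening: 0.0401
t: 3.02
tool_pos: [0.4287, -0.203, 0.1376]
eef_rot: [-2.45, -1.961, 0.002]
contact_force: [-0.2, 1.0, -0.4]
opening: 0.0398
[ 0.42891956 -0.20327922  0.13852733]
```

View pics/ap.png

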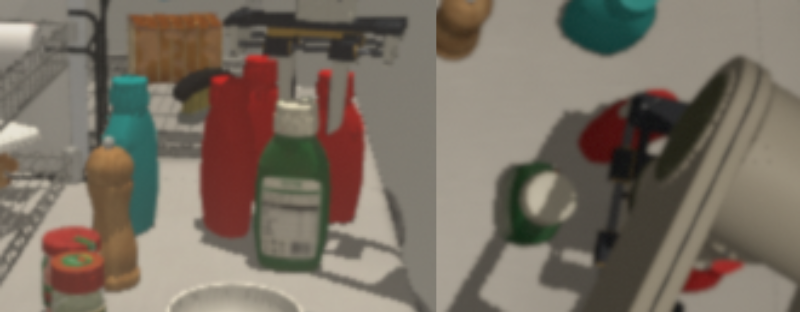

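The fingers are behind the green bottle (cap at about (295,118) in the left panel), squared to its broad face and clear of the reds. I'll push now.

```bash
python3 -m handwheel '[[0.2,0.8,0,0,0,0,4],[0.2,1,0,0,0,0,4],[0.2,1,0,0,0,0,4],[0.2,0.8,0,0,0,0,4],[0.1,0.5,0,0,0,0,4]]'
python3 -m handwheel '[[0.1,0.5,0,0,0,0,4],[0.1,0.5,0,0,0,0,4],[0.1,0.5,0,0,0,0,4],[0.1,0.5,0,0,0,0,4],[0.1,0.5,0,0,0,0,4]]'
python3 -m handwheel '[[0.1,0.5,0,0,0,0,4],[0.1,0.5,0,0,0,0,4],[0.1,0.5,0,0,0,0,4],[0.1,0.5,0,0,0,0,4],[0.1,0.5,0,0,0,0,4]]'
python3 - <<'E'
from h import *
f=vision.grab_frame("side"); cv2.imwrite("pics/tip.png",cv2.resize(f["img"][100:300,160:400],None,fx=2,fy=2))
E
```

```text
t: 3.53
tool_pos: [0.4398, -0.1622, 0.1411]
eef_rot: [2.452, 1.962, 0.001]
contact_force: [0.1, 0.4, 0.5]
opening: 0.0399
t: 3.95
tool_pos: [0.4441, -0.1381, 0.1403]
eef_rot: [2.454, 1.961, -0.0]
contact_force: [0.3, -0.1, 1.3]
opening: 0.0402
t: 4.37
tool_pos: [0.449, -0.1129, 0.14]
eef_rot: [-2.454, -1.962, 0.0]
contact_force: [-0.3, -0.2, 0.0]
opening: 0.0401
```

View pics/tip.png

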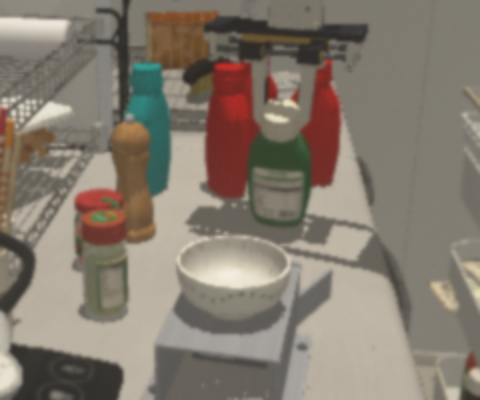

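The bottle is leaning towards the bay (cap at (283,115)) with the fingers behind it. I'll keep pushing.

```bash
python3 -m handwheel '[[0.1,0.5,0,0,0,0,4],[0.1,0.5,0,0,0,0,4],[0.1,0.5,0,0,0,0,4],[0.1,0.5,0,0,0,0,4],[0.1,0.5,0,0,0,0,4]]'
python3 -m handwheel '[[0,0,0,0,0,0,4],[0,0,0,0,0,0,4],[0,0,0,0,0,0,4],[0,0,0,0,0,0,4],[0,0,0,0,0,0,4]]'
python3 - <<'E'
from h import *
f=vision.grab_frame("side"); cv2.imwrite("pics/tip2.png",cv2.resize(f["img"][100:300,160:400],None,fx=2,fy=2))
E
```

```text
t: 4.83
tool_pos: [0.454, -0.0879, 0.1401]
eef_rot: [-2.454, -1.962, -0.0]
contact_force: [0.5, 0.6, 0.5]
opening: 0.0406
t: 5.25
tool_pos: [0.4539, -0.0886, 0.1402]
eef_rot: [2.454, 1.961, -0.0]
contact_force: [-0.4, 0.1, 0.3]
opening: 0.0402
```

View pics/tip2.png

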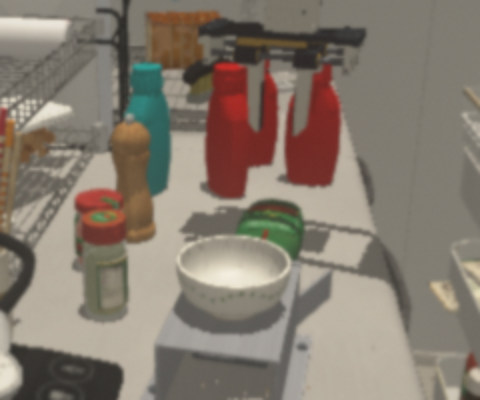

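The bottle has fallen forward: it lies with its base at about (270,215) and its cap towards the bay. I'll back off and look from above.

```bash
python3 -m handwheel '[[-0.3,-1.5,0,0,0,0,4],[-0.5,-2,0,0,0,0,4],[-0.5,-2,0,0,0,0,4],[-0.5,-2,0,0,0,0,4],[-0.2,-1.2,0,0,0,0,4]]'
python3 - <<'E'
from h import *
import pickle
f=vision.grab_frame("top"); pickle.dump(f,open("top1.pkl","wb")); c=f["img"][175:275,165:325]
c=cv2.resize(c,None,fx=5,fy=5,interpolation=cv2.INTER_CUBIC)
for i in range(0,160,10): cv2.putText(c,str(165+i),(i*5,10),0,.35,(0,0,255)); cv2.line(c,(i*5,12),(i*5,18),(0,0,255))
for i in range(5,100,10): cv2.putText(c,str(175+i),(0,i*5),0,.35,(0,0,255)); cv2.line(c,(25,i*5),(32,i*5),(0,0,255))
cv2.imwrite("pics/lie.png",c)
E
```

```text
t: 5.72
tool_pos: [0.4334, -0.1771, 0.1402]
eef_rot: [2.454, 1.96, -0.001]
contact_force: [0.5, -0.2, -0.6]
opening: 0.0396
```

View pics/lie.png

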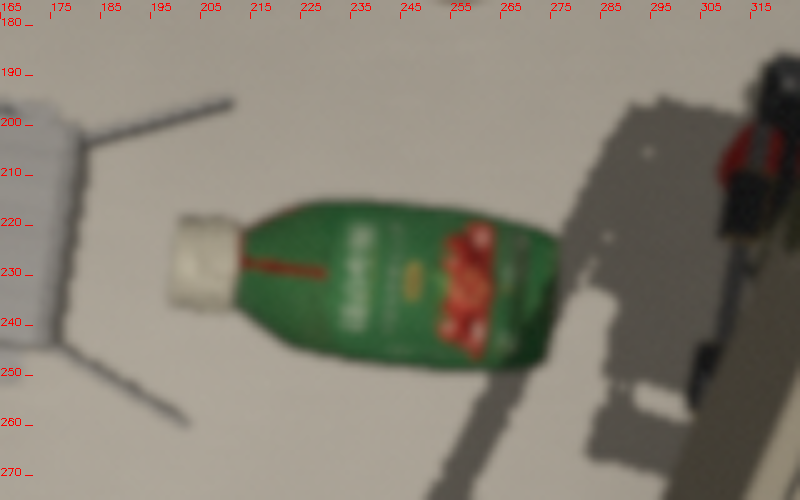

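It lies flat, nearly parallel to the bay: cap end at (199,227), base at (276,235), between the wings' centre line.

Run:
```python
from h import *
import pickle
f=pickle.load(open("top1.pkl","rb"))
P=px2w(f,[(199.4,227.2),(275.6,235)],.023)
print(P,np.linalg.norm(P[0]-P[1]),np.degrees(np.arctan2(*(P[0]-P[1])[[1,0]])))
m=np.array([.479,.118]);a=np.radians(82.3);x=np.array([np.cos(a),np.sin(a)]);y=np.array([-x[1],x[0]])
for p in P: print("bay x,y",(p[:2]-m)@x,(p[:2]-m)@y)
print(sensors.sense()["tool_pos"])
```

```text
[[ 0.47045559  0.07220507  0.023     ]
 [ 0.45009789 -0.11358735  0.023     ]] 0.18690441393015433 83.74691798296826
bay x,y -0.04652683657083943 0.0023314821503369705
bay x,y -0.23337165560787265 -0.0023880035835943817
[ 0.43336308 -0.17839834  0.14029569]
```

```bash
python3 -m handwheel '[[0.4,1,0,0,0,2.5,4],[0.5,1.5,0,0,0,2.5,4],[0.4,1.3,0,0,0,0,4],[0,0,0,0,0,0,4],[0,0,-1,0,0,0,4]]'
python3 -m handwheel '[[0,0,-2,0,0,0,4],[0,0,-2,0,0,0,4],[0,0,-2,0,0,0,4],[0,0,-1.5,0,0,0,4],[0,0,-1,0,0,0,4]]'
python3 -m handwheel '[[0,0,-1,0,0,0,4],[0,0,-1,0,0,0,4],[0,0,-0.7,0,0,0,4],[0,0,-0.5,0,0,0,4],[0,0,0,0,0,0,4]]'
```

```text
t: 6.18
tool_pos: [0.4487, -0.1366, 0.1318]
eef_rot: [2.36, 2.069, 0.003]
contact_force: [-0.2, -0.2, -0.2]
opening: 0.0401
t: 6.6
tool_pos: [0.4455, -0.1368, 0.0425]
eef_rot: [-2.363, -2.066, 0.002]
contact_force: [0.2, 0.9, -0.3]
opening: 0.0398
t: 7.02
tool_pos: [0.4464, -0.1372, 0.0122]
eef_rot: [-2.365, -2.066, 0.001]
contact_force: [-0.7, -0.1, 0.1]
opening: 0.0397
```

```bash
python3 -m handwheel '[[0.07,0.5,0,0,0,0,4],[0.07,0.5,0,0,0,0,4],[0.07,0.5,0,0,0,0,4],[0.1,0.7,0,0,0,0,4],[0.1,0.7,0,0,0,0,4]]'
python3 -m handwheel '[[0.11,0.8,0,0,0,0,4],[0.11,0.8,0,0,0,0,4],[0.11,0.8,0,0,0,0,4],[0.11,0.8,0,0,0,0,4],[0.11,0.8,0,0,0,0,4]]'
python3 -m handwheel '[[0.07,0.5,0,0,0,0,4],[0.07,0.5,0,0,0,0,4],[0.05,0.4,0,0,0,0,4],[0.04,0.3,0,0,0,0,4],[0.04,0.3,0,0,0,0,4]]'
```

```text
t: 7.43
tool_pos: [0.4516, -0.1082, 0.0138]
eef_rot: [2.365, 2.066, 0.0]
contact_force: [-1.1, -2.4, 1.7]
opening: 0.0399
t: 7.85
tool_pos: [0.4572, -0.068, 0.0137]
eef_rot: [2.365, 2.066, 0.0]
contact_force: [-0.4, -5.6, 4.7]
opening: 0.0399
t: 8.27
tool_pos: [0.4595, -0.0483, 0.0134]
eef_rot: [2.365, 2.067, -0.0]
contact_force: [-0.9, -5.4, 5.1]
opening: 0.04
```

Run:
```python
from h import *
f=vision.grab_frame("top"); c=cv2.resize(f["img"][175:275,80:280],None,fx=4,fy=4,interpolation=cv2.INTER_CUBIC)
cv2.imwrite("pics/ins.png",c)
```

```text
(no output)
```

View pics/ins.png

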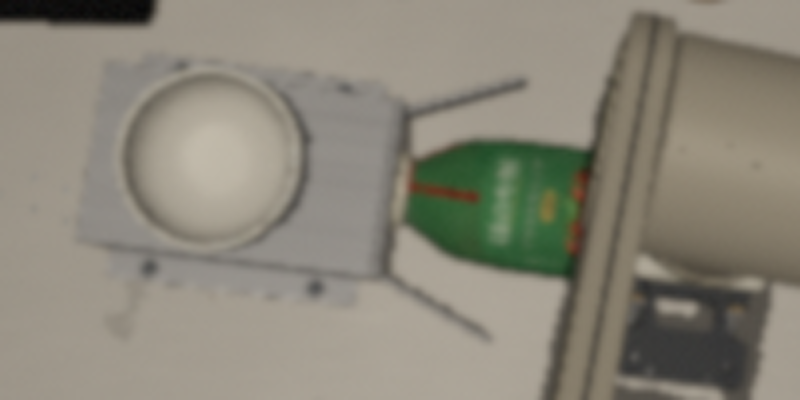

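The bottle is straight and centred, with its cap just inside the mouth (crop px (400,190)). From here I creep in small typed steps, with a force check between calls that stops the chain.

```bash
cat > ok.py <<'E'
import sys
from workcell import sensors
s=sensors.sense(); f=s["contact_force"]; p=s["tool_pos"]
a=-(f[0]*.134+f[1]*.991); print(round(s["t"],2),p.round(4),f.round(1),"axial",round(a,1)); sys.exit(a>float(sys.argv[1]))
E
g(){ python3 ok.py 8.5; }
python3 -m handwheel '[[0.03,0.2,0,0,0,0,4],[0.03,0.2,0,0,0,0,4],[0.03,0.2,0,0,0,0,4],[0.03,0.2,0,0,0,0,4],[0.02,0.15,0,0,0,0,4]]' >/dev/null; g && 
python3 -m handwheel '[[0.005,0.04,0,0,0,0,4],[0.005,0.04,0,0,0,0,4],[0.005,0.04,0,0,0,0,4],[0.005,0.04,0,0,0,0,4],[0.005,0.04,0,0,0,0,4]]' >/dev/null && g &&
python3 -m handwheel '[[0.005,0.04,0,0,0,0,4],[0.005,0.04,0,0,0,0,4],[0.005,0.04,0,0,0,0,4],[0.005,0.04,0,0,0,0,4],[0.005,0.04,0,0,0,0,4]]' >/dev/null && g &&
python3 -m handwheel '[[0.005,0.04,0,0,0,0,4],[0.005,0.04,0,0,0,0,4],[0.005,0.04,0,0,0,0,4],[0.005,0.04,0,0,0,0,4],[0.005,0.04,0,0,0,0,4]]' >/dev/null && g &&
python3 -m handwheel '[[0.005,0.04,0,0,0,0,4],[0.005,0.04,0,0,0,0,4],[0.005,0.04,0,0,0,0,4],[0.005,0.04,0,0,0,0,4],[0.005,0.04,0,0,0,0,4]]' >/dev/null && g &&
python3 -m handwheel '[[0.005,0.04,0,0,0,0,4],[0.005,0.04,0,0,0,0,4],[0.005,0.04,0,0,0,0,4],[0.005,0.04,0,0,0,0,4],[0.005,0.04,0,0,0,0,4]]' >/dev/null && g &&
python3 -m handwheel '[[0.005,0.04,0,0,0,0,4],[0.005,0.04,0,0,0,0,4],[0.005,0.04,0,0,0,0,4],[0.005,0.04,0,0,0,0,4],[0.005,0.04,0,0,0,0,4]]' >/dev/null && g &&
python3 -m handwheel '[[0.005,0.04,0,0,0,0,4],[0.005,0.04,0,0,0,0,4],[0.005,0.04,0,0,0,0,4],[0.005,0.04,0,0,0,0,4],[0.005,0.04,0,0,0,0,4]]' >/dev/null && g &&
python3 -m handwheel '[[0.005,0.04,0,0,0,0,4],[0.005,0.04,0,0,0,0,4],[0.005,0.04,0,0,0,0,4],[0.005,0.04,0,0,0,0,4],[0.005,0.04,0,0,0,0,4]]' >/dev/null && g
```

```text
8.73 [ 0.4607 -0.039   0.0132] [-1.  -5.6  4. ] axial 5.7False
```

```bash
sed -i 's/sys.exit(/sys.exit(int(/; s/\[1\]))$/[1])))/' ok.py; tail -1 ok.py
g(){ python3 ok.py 8.5; }
python3 -m handwheel '[[0.005,0.04,0,0,0,0,4],[0.005,0.04,0,0,0,0,4],[0.005,0.04,0,0,0,0,4],[0.005,0.04,0,0,0,0,4],[0.005,0.04,0,0,0,0,4]]' >/dev/null && g &&
python3 -m handwheel '[[0.005,0.04,0,0,0,0,4],[0.005,0.04,0,0,0,0,4],[0.005,0.04,0,0,0,0,4],[0.005,0.04,0,0,0,0,4],[0.005,0.04,0,0,0,0,4]]' >/dev/null && g &&
python3 -m handwheel '[[0.005,0.04,0,0,0,0,4],[0.005,0.04,0,0,0,0,4],[0.005,0.04,0,0,0,0,4],[0.005,0.04,0,0,0,0,4],[0.005,0.04,0,0,0,0,4]]' >/dev/null && g &&
python3 -m handwheel '[[0.005,0.04,0,0,0,0,4],[0.005,0.04,0,0,0,0,4],[0.005,0.04,0,0,0,0,4],[0.005,0.04,0,0,0,0,4],[0.005,0.04,0,0,0,0,4]]' >/dev/null && g &&
python3 -m handwheel '[[0.005,0.04,0,0,0,0,4],[0.005,0.04,0,0,0,0,4],[0.005,0.04,0,0,0,0,4],[0.005,0.04,0,0,0,0,4],[0.005,0.04,0,0,0,0,4]]' >/dev/null && g &&
python3 -m handwheel '[[0.005,0.04,0,0,0,0,4],[0.005,0.04,0,0,0,0,4],[0.005,0.04,0,0,0,0,4],[0.005,0.04,0,0,0,0,4],[0.005,0.04,0,0,0,0,4]]' >/dev/null && g &&
python3 -m handwheel '[[0.005,0.04,0,0,0,0,4],[0.005,0.04,0,0,0,0,4],[0.005,0.04,0,0,0,0,4],[0.005,0.04,0,0,0,0,4],[0.005,0.04,0,0,0,0,4]]' >/dev/null && g &&
python3 -m handwheel '[[0.005,0.04,0,0,0,0,4],[0.005,0.04,0,0,0,0,4],[0.005,0.04,0,0,0,0,4],[0.005,0.04,0,0,0,0,4],[0.005,0.04,0,0,0,0,4]]' >/dev/null && g
```

```text
a=-(f[0]*.134+f[1]*.991); print(round(s["t"],2),p.round(4),f.round(1),"axial",round(a,1)); sys.exit(int(a>float(sys.argv[1])))
9.15 [ 0.4609 -0.0371  0.0132] [-0.3 -5.   4.2] axial 5.0
9.57 [ 0.4612 -0.0352  0.0132] [-0.7 -5.4  5.2] axial 5.4
9.98 [ 0.4614 -0.0331  0.0132] [-1.2 -4.9  4.1] axial 5.0
10.4 [ 0.4616 -0.0312  0.0132] [-1.3 -5.8  4.7] axial 5.9
10.82 [ 0.4619 -0.0291  0.0132] [-1.6 -5.4  4.4] axial 5.5
11.23 [ 0.4621 -0.0272  0.0132] [-0.4 -4.2  5.3] axial 4.3
11.65 [ 0.4624 -0.0252  0.0132] [ 0.2 -5.8  5.3] axial 5.8
12.07 [ 0.4627 -0.0231  0.0132] [-0.5 -4.5  5.2] axial 4.5
```

```bash
g(){ python3 ok.py 8.5; }
python3 -m handwheel '[[0.005,0.04,0,0,0,0,4],[0.005,0.04,0,0,0,0,4],[0.005,0.04,0,0,0,0,4],[0.005,0.04,0,0,0,0,4],[0.005,0.04,0,0,0,0,4]]' >/dev/null && g &&
python3 -m handwheel '[[0.005,0.04,0,0,0,0,4],[0.005,0.04,0,0,0,0,4],[0.005,0.04,0,0,0,0,4],[0.005,0.04,0,0,0,0,4],[0.005,0.04,0,0,0,0,4]]' >/dev/null && g &&
python3 -m handwheel '[[0.005,0.04,0,0,0,0,4],[0.005,0.04,0,0,0,0,4],[0.005,0.04,0,0,0,0,4],[0.005,0.04,0,0,0,0,4],[0.005,0.04,0,0,0,0,4]]' >/dev/null && g &&
python3 -m handwheel '[[0.005,0.04,0,0,0,0,4],[0.005,0.04,0,0,0,0,4],[0.005,0.04,0,0,0,0,4],[0.005,0.04,0,0,0,0,4],[0.005,0.04,0,0,0,0,4]]' >/dev/null && g &&
python3 -m handwheel '[[0.005,0.04,0,0,0,0,4],[0.005,0.04,0,0,0,0,4],[0.005,0.04,0,0,0,0,4],[0.005,0.04,0,0,0,0,4],[0.005,0.04,0,0,0,0,4]]' >/dev/null && g &&
python3 -m handwheel '[[0.005,0.04,0,0,0,0,4],[0.005,0.04,0,0,0,0,4],[0.005,0.04,0,0,0,0,4],[0.005,0.04,0,0,0,0,4],[0.005,0.04,0,0,0,0,4]]' >/dev/null && g &&
python3 -m handwheel '[[0.005,0.04,0,0,0,0,4],[0.005,0.04,0,0,0,0,4],[0.005,0.04,0,0,0,0,4],[0.005,0.04,0,0,0,0,4],[0.005,0.04,0,0,0,0,4]]' >/dev/null && g &&
python3 -m handwheel '[[0.005,0.04,0,0,0,0,4],[0.005,0.04,0,0,0,0,4],[0.005,0.04,0,0,0,0,4],[0.005,0.04,0,0,0,0,4],[0.005,0.04,0,0,0,0,4]]' >/dev/null && g &&
python3 -m handwheel '[[0.005,0.04,0,0,0,0,4],[0.005,0.04,0,0,0,0,4],[0.005,0.04,0,0,0,0,4],[0.005,0.04,0,0,0,0,4],[0.005,0.04,0,0,0,0,4]]' >/dev/null && g &&
python3 -m handwheel '[[0.005,0.04,0,0,0,0,4],[0.005,0.04,0,0,0,0,4],[0.005,0.04,0,0,0,0,4],[0.005,0.04,0,0,0,0,4],[0.005,0.04,0,0,0,0,4]]' >/dev/null && g
```

```text
12.48 [ 0.4629 -0.0212  0.0132] [-0.7 -5.5  4.8] axial 5.5
12.9 [ 0.4632 -0.0192  0.0132] [-0.4 -5.6  4.8] axial 5.6
13.32 [ 0.4634 -0.0172  0.0132] [-0.6 -6.   4.2] axial 6.0
13.73 [ 0.4636 -0.0152  0.0132] [-1.1 -5.9  4. ] axial 6.0
14.15 [ 0.4639 -0.0132  0.0132] [-0.5 -6.4  5.6] axial 6.4
14.57 [ 0.4641 -0.0112  0.0132] [ 0.2 -5.   5.1] axial 4.9
14.98 [ 0.4643 -0.0092  0.0132] [ 0.1 -5.7  5.3] axial 5.7
15.4 [ 0.4646 -0.0072  0.0132] [-0.2 -6.1  4.3] axial 6.0
15.82 [ 0.4648 -0.0052  0.0132] [-0.6 -5.2  4. ] axial 5.2
16.23 [ 0.4651 -0.0039  0.0132] [ -1.  -10.4   4.9] axial 10.5
```

It bears on the backstop at about TCP y = -0.005: drag is about 5.5 N and the force is now rising. I'll press about 1 mm further, to roughly 9-10 N on the stop, and hold.

```bash
g(){ python3 ok.py 18; }
python3 -m handwheel '[[0.005,0.03,0,0,0,0,4],[0.005,0.03,0,0,0,0,4],[0.005,0.03,0,0,0,0,4],[0,0.02,0,0,0,0,4],[0,0,0,0,0,0,4]]' >/dev/null && g &&
python3 -m handwheel '[[0,0,0,0,0,0,4],[0,0,0,0,0,0,4],[0,0,0,0,0,0,4],[0,0,0,0,0,0,4],[0,0,0,0,0,0,4]]' >/dev/null; g
```

```text
16.65 [ 0.4652 -0.0033  0.0132] [ -2.3 -12.1   5.3] axial 12.3
17.07 [ 0.4652 -0.0033  0.0133] [ -1.6 -11.8   5.5] axial 11.9
```

```bash
g(){ python3 ok.py 17.5; }
python3 -m handwheel '[[0.005,0.04,0,0,0,0,4],[0.005,0.04,0,0,0,0,4],[0.005,0.04,0,0,0,0,4],[0,0.03,0,0,0,0,4],[0,0,0,0,0,0,4]]' >/dev/null && g &&
python3 -m handwheel '[[0,0,0,0,0,0,4],[0,0,0,0,0,0,4],[0,0,0,0,0,0,4],[0,0,0,0,0,0,4],[0,0,0,0,0,0,4]]' >/dev/null && g &&
python3 -m handwheel '[[0,0,0,0,0,0,4],[0,0,0,0,0,0,4],[0,0,0,0,0,0,4],[0,0,0,0,0,0,4],[0,0,0,0,0,0,4]]' >/dev/null; g
```

```text
17.48 [ 0.4653 -0.0024  0.0133] [ -1.1 -15.1   5.2] axial 15.1
17.9 [ 0.4653 -0.0024  0.0133] [ -1.9 -15.6   5.3] axial 15.7
18.32 [ 0.4653 -0.0023  0.0133] [ -0.9 -14.6   5.6] axial 14.6
```

```bash
python3 -m handwheel '[[-0.02,-0.1,0,0,0,0,4],[-0.02,-0.15,0,0,0,0,4],[-0.05,-0.4,0,0,0,0,4],[-0.1,-0.8,0,0,0,0,4],[-0.2,-1.5,0,0,0,0,4]]' 
python3 -m handwheel '[[0,0,1,0,0,0,4],[0,0,3,0,0,0,4],[0,0,4,0,0,0,4],[0,0,4,0,0,0,4],[0,-1,4,0,0,0,4]]'
python3 -m handwheel '[[0,-4,3,0,0,0,4],[0,-4,1,0,0,0,4],[0,-4,0,0,0,0,4],[0,-4,0,0,0,0,4],[0,0,0,0,0,0,4]]'
python3 ok.py 20
python3 - <<'E'
from h import *
import pickle
f=vision.grab_frame("top"); pickle.dump(f,open("top2.pkl","wb")); c=f["img"][130:270,80:280]
c=cv2.resize(c,None,fx=4,fy=4,interpolation=cv2.INTER_CUBIC)
for i in range(0,200,20): cv2.putText(c,str(80+i),(i*4,10),0,.35,(0,0,255)); cv2.line(c,(i*4,12),(i*4,18),(0,0,255))
for i in range(10,140,20): cv2.putText(c,str(130+i),(0,i*4),0,.35,(0,0,255)); cv2.line(c,(25,i*4),(32,i*4),(0,0,255))
cv2.imwrite("pics/fin.png",c)
f0=pickle.load(open("top0.pkl","rb")); print("diff jars/mill/bowl",cv2.absdiff(f0["img"],f["img"])[130:182,160:280].max(),cv2.absdiff(f0["img"],f["img"])[190:250,95:170].max())
E
```

```text
t: 18.73
tool_pos: [0.4608, -0.029, 0.0125]
eef_rot: [-2.363, -2.067, 0.0]
contact_force: [-0.4, -0.6, 0.7]
opening: 0.0402
t: 19.15
tool_pos: [0.4605, -0.0384, 0.1748]
eef_rot: [-2.363, -2.067, -0.0]
contact_force: [1.0, 0.2, 0.7]
opening: 0.0401
t: 19.57
tool_pos: [0.4608, -0.1989, 0.2089]
eef_rot: [2.369, 2.06, -0.002]
contact_force: [0.9, -0.1, -0.4]
opening: 0.0403
19.57 [ 0.4608 -0.1989  0.2089] [ 0.9 -0.1 -0.4] axial -0.0
diff jars/mill/bowl 16 12
```

View pics/fin.png

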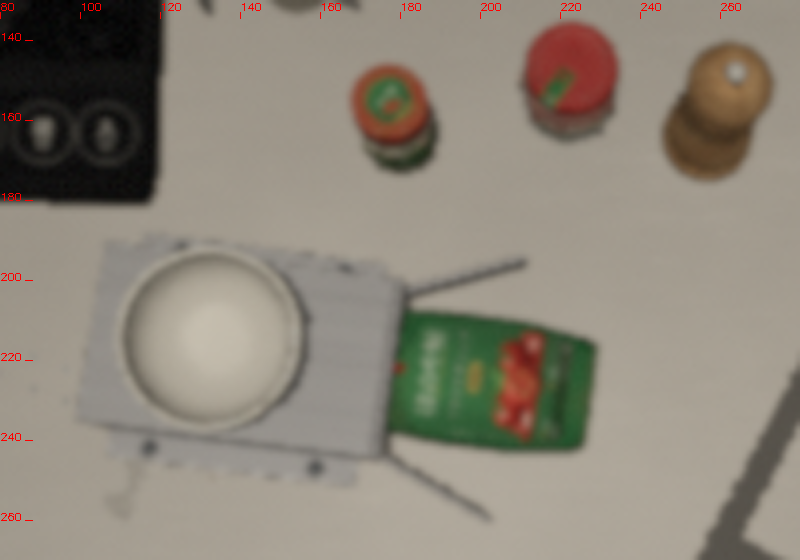

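The bottle lies straight in the bay with its base at (228,229), and the jars, mill and bowl are unmoved. One numeric check, then hand in.

Run:
```python
from h import *
import pickle
f=pickle.load(open("top2.pkl","rb"))
P=px2w(f,[(227.5,228.7),(178.5,223.5)],.03)[:,:2]
m=np.array([.479,.118]);a=np.radians(82.3);x=np.array([np.cos(a),np.sin(a)]);y=np.array([-x[1],x[0]])
print("base bay xy",(P[0]-m)@x,(P[0]-m)@y)
# axis: midpoints of the side edges at two stations
e=px2w(f,[(220,211.9),(217,242),(188,208.2),(184,239.3)],.023)[:,:2]
d=e[2:].mean(0)-e[:2].mean(0); print("axis deg",np.degrees(np.arctan2(d[1],d[0])))
im=cv2.absdiff(f["img"],pickle.load(open("top0.pkl","rb"))["img"]).max(2); print((im>30)[120:185,150:285].sum(),(im>30)[185:265,90:172].sum())
arm.hand_in()
```

```text
base bay xy -0.11416051890169204 -0.0021863838948293717
axis deg 84.0108516497917
0 0
the job is handed in; nothing more can be done
```

I tipped the green bottle over by pushing on its upper part. I then slid it cap first into the bay with two fingers on its base and pressed it home. The job is handed in, at about 20 s of the 54 s allowed.

- **Contact with the backstop:** I felt it when the push force rose above the drag of about 5.5 N.
- **Pressing:** I held a total of about 15 N (highest reading 15.7 N) for about 0.8 s. I take that as about 9–10 N on the backstop, by subtracting the drag; I could not measure the backstop force separately.
- **Final position:** The base lies 114 mm before the mouth, within the 91–141 mm given. It is about 2 mm off the middle line and about 1.7° off the bay's axis, which is within measuring error.
- **Surroundings:** The jars, the pepper mill and the bowl show no change from the first top picture. The arm is clear of everything, with readings within about 1 N of zero.

One reading was unexpected: the tool felt an upward force of about 5 N throughout the slide. I did not find the cause, and it did no visible harm. No checks failed.

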